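# Push a dead power pack off the ledge into the battery return chute

## Robot

A 6-joint arm with a two-finger parallel gripper is mounted at the origin on the work surface. World frame = base frame: x ahead of the robot, y to its left, z up, the work surface at z = 0. Lengths are in m, angles in rad, forces in N, time in s.
With the tool pointing down it reaches from about 0.3 to 0.75 m from the base axis. Payload 8.5 kg.
Tool frame: the origin (TCP) lies midway between the tips of the shut fingers; the grasp point (between the pads) lies 19 mm behind it; z points along the fingers, x is the direction in which the jaws open and shut, and the axes are right-handed (so a half turn about z gives the same grasp; the last joint's range is limited). The gripper opens to 85 mm and grips with 20 to 120 N. Pads are 22 mm wide; open, the fingers measure 114 mm over their backs; the gripper's body (76 mm by 85 mm) begins 54 mm behind the grasp point. The pads swing forward as they close: fully open they stand 13 mm farther back than shut.
Start: joints at [0.9, 0.381, 1.297, -0, 1.464, -0.215], TCP at [0.242, 0.494, 0.231] pointing down, gripper open.
Joint ranges: [-3.11, 3.11], [-0.89, 2.33], [0.22, 2.48], [-1.42, 4.56], [0.17, 2.85], [-2.88, 2.88]. Speed limits (rad/s): [2.39, 2.39, 3.14, 3.14, 3.14, 3.14].

## Interface

Orientations are given as a unit quaternion [w, x, y, z].
In Python, from workcell import arm, snapshot, sign_off gives the robot as it stands.
- The arm moves only by the tool move_arm, never from a script. Its argument "deltas" is a list of rows, each a list of 3 entries, a list of its own where there are three numbers: the finger opening in cm, from 0 to 8.54, then the shift along the tool's x, y, z in cm, then the turn about the tool's z in rad. In form: [[fingers, [x, y, z], turn], ...]. A call has 1 to 20 rows; each row shifts and turns the commanded pose from where the row before left it, along the tool's axes as they then stand; what a row does not reach is not made up. A row lasts 1/12 s, in which the tool goes at most 41.7 mm and 7.16 degrees, less where a joint would pass 70% of its speed; a pose out of reach is approached as far as the arm can. A call with a gripper value outside its range is refused whole. The fingers move at their own pace and stop on an object; "grip_force" is the grip in N (left out, the last holds). Time passes only in rows, so rows that do not move let the fingers close. It gives the time, the measured TCP pose, the force and the opening at its end, in the units of the state.
- arm.state(): the state, without advancing time (a new reading comes with each control period).
- snapshot(name): name is "side" or "top"; returns a dict with "frame" (420x560x3 uint8, blue, green, red), "fov_y" (degrees; the focal length in pixels is half the picture's height over the tangent of half this angle, whatever the lens; pixels are square), "cx", "cy" (the principal point, pixels), "R" (3x3) and "t" (3): a world point X has camera coordinates R X + t. Camera axes: x right, y down, z forward; pixel columns grow to the right and rows downward; lengths in m; the calibration is good to about 2 mm. A picture is of the moment at which its call begins. There is no depth.
- sign_off(): hands the job in, once; it reports no verdict.
The state is a dict: "time": time; "q": joint angles; "dq": joint speeds; "joint_torque": joint torques, N m; "tool_pos": TCP position; "tcp_rot": TCP orientation; "wrist_force": force on the tool from outside, world axes, zero at the start; "torque": the same for the moment, N m; "opening": finger opening in m.
Only numpy, scipy, OpenCV 4.12 (cv2) and the standard library are available. Lean on these libraries where they do the work, as an engineer would, in place of code of your own. Each camera call takes 0.05 s, during which the arm holds its last target.

## Task

Push the dead power pack along the ledge of the battery return stand to the opening in its fence (a pack resting against the stop there is lined up), then push it through the opening so that it drops off the ledge and comes to rest at the bottom of the chute. It is a damaged battery: push it gently, never with more than about 15 N even when it meets the stop or the fence, and do not squeeze it or lift it off the ledge. Leave everything else where it is.

Things in the scene. Friction and masses are not known exactly. Their poses are not given: they have to be found in the camera images.
- station: Fixed battery return stand. Origin on the table under it; z up, x away from the robot towards the chute, y left. Flat ledge on top, 110 mm above the table: x -70 to +70 mm, y -155 to +200 mm. Along its far edge stands a metal fence with one opening and a stop (see fence_foot, ledge_middle), beyond it a chute (see tray_middle). The pack reaches the chute only through the opening.
- fence_foot (a point): Point of the stand at x 70, y 0, z 110 mm: foot of the fence, which is x 70 to 78 mm and 22 mm high above the ledge. Its one opening, 57 mm wide in y, is in an adjustable gate plate: the opening's middle lies anywhere from y -50 to +30 mm of the stand, set differently each time and NOT measured: see it or feel for the stop. A pack not lined up with it catches on the fence.
- ledge_middle (a point): Point of the stand at x 0, y 0, z 110 mm, on the ledge. The gate plate carries a sprung stop: upright plate 24 mm high, x -41 to +72 mm, at the right (-y) side of the opening. At rest its left face is 27.5 mm right of the opening's middle, and a pack flat against it is lined up. Pressed, it starts to give at 4 N, gives 12 mm at 11 N, then is hard; let go, it pushes the pack back.
- tray_middle (a point): Point of the stand at x 197, y -10, z 10 mm: middle of the tray's floor. Behind the fence a steel slope (x 79 to 140 mm) leads down from the ledge into this open tray: floor 10 mm above the table, x 140 to 254 mm, y -143 to +123 mm, rim 50 mm high. The pack may end lying flat or leaning on the foot of the slope.
- pack: The dead power pack: flat dark-grey slab, 70 mm (its x) by 50 mm (its y) by 18 mm thick, about 0.15 to 0.28 kg, lying flat on the ledge left of the stop, its near side 65 to 195 mm from it, its x axis roughly along the stand's x (within about 0.25 rad). Origin at the centre of its underside. It slides on the ledge at under 3 N; a narrow push off its middle turns it.
- pack_centre (a point): the middle of the pack's volume, 9 mm above its origin.
- tin: small round steel screw tin, 36 mm across, 30 mm high, standing at the right-hand end of the stand's ledge, behind (to the right of) the stop; origin at the centre of its underside. Leave it alone.
- spray: tall spray can, 52 mm across, 170 mm high, on the table to the left; origin under its centre. Leave it alone.
- phone: black phone lying flat, 150 x 72 x 9 mm, on the table left of the robot; origin under its centre. Leave it alone.
- screwdriver: screwdriver lying on the table to the right, 160 mm long along its x. Leave it alone.
- tape: roll of tape lying flat, 80 mm across, 25 mm high, on the table to the right. Leave it alone.
- mug: white mug, 80 mm across, 90 mm high, at the far right. Leave it alone.
- partsbox: cardboard parts box, 160 x 120 x 70 mm, at the far left. Leave it alone.

How it is judged:
At the end, for the whole second after the job is handed in: The pack rests (slower than 20 mm/s) at the bottom of the chute, flat or leaning on the slope: its middle inside the chute and tray in plan (stand's x 85 to 254 mm, y -143 to 123 mm) and less than 60 mm above the table (x of pack_centre in the frame of station between 0.085 and 0.254 m and y of pack_centre in the frame of station between -0.143 and 0.123 m and z of pack_centre in the frame of station below 0.06 m and linear speed of pack below 0.02 m/s); the robot touches nothing.
It fails at once if the fingers press on the pack with more than 18 N (contact force between the fingers and pack above 18 N).
It fails at once if the pack is lifted more than 20 mm off the ledge (z of pack_centre in the frame of station above 0.139 m).
It fails at once if a bystander is moved by more than 20 mm (distance of any of tin, spray, phone, screwdriver, tape, mug, partsbox from where it was at the start of the episode above 0.02 m).
It also fails if it takes over 56 s, if anything falls off the work surface, if the arm or the gripper's body presses on something with over 40 N, if the wrist force passes 120 N, or if a joint passes its speed limit or range.

## Working session

There is one attempt and no reset: what is moved stays moved. The work goes in short steps, Python scripts to look and compute and a tool call to move; the robot and the scene stay as the last step left them, time stands still between calls to the robot, and variables do not carry over. Pictures are saved under pics/ and viewed, and the job is handed in when it is done.

Besides the shell and the picture viewer there is one more tool, called after "Call:" by a JSON object that holds its "api" and its "payload", one argument or row to a line. move_arm: Moves the arm, as the interface text tells. Its arguments: {"type":"object","properties":{"deltas":{"type":"array","items":{"type":"array"}},"grip_force":{"type":"number"}},"required":["deltas"]}

```bash
mkdir -p pics; ls; python3 - <<'E'
from workcell import arm, snapshot
import cv2
s=arm.state()
for k in("time","tool_pos","tcp_rot","wrist_force","opening"):print(k,s[k])
import pickle
d={n:snapshot(n) for n in("side","top")}
pickle.dump(d,open("s0.pkl","wb"))
for n in d:
    cv2.imwrite(f"pics/{n}0.png",d[n]["frame"]); print(n,d[n]["fov_y"],d[n]["cx"],d[n]["cy"],d[n]["R"],d[n]["t"])
E
```

```text
pics
time 0.0
tool_pos [0.24192234 0.49362325 0.23071975]
tcp_rot [ 2.34379091e-04  8.48579786e-01  5.29066942e-01 -6.79659280e-04]
wrist_force [ 0.5355744  -1.03909787  0.81457663]
opening 0.08551793868336832
side 50.320361379281245 277.6855916274764 212.6358236630448 [[-0.98360884 -0.18003086  0.01012573]
 [-0.13846072  0.71812957 -0.68199601]
 [ 0.11550874 -0.67221932 -0.7312858 ]] [0.51551206 0.12156312 1.42579957]
top 42.38170269213203 274.29762566783984 205.64694422624754 [[ 0.00707595 -0.99985132  0.01572494]
 [-0.99791673 -0.00806894 -0.06400859]
 [ 0.06412596 -0.01523926 -0.99782545]] [0.04185287 0.52394824 1.4094754 ]
```

View pics/top0.png

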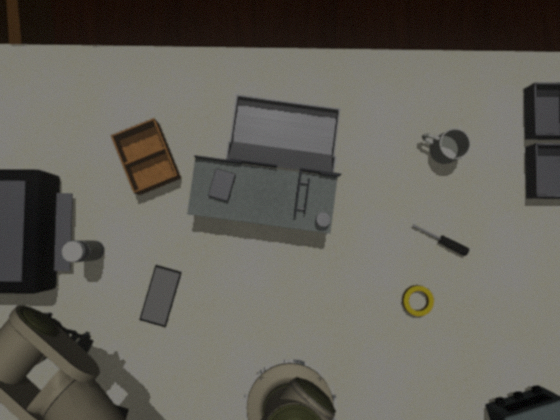

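View pics/side0.png

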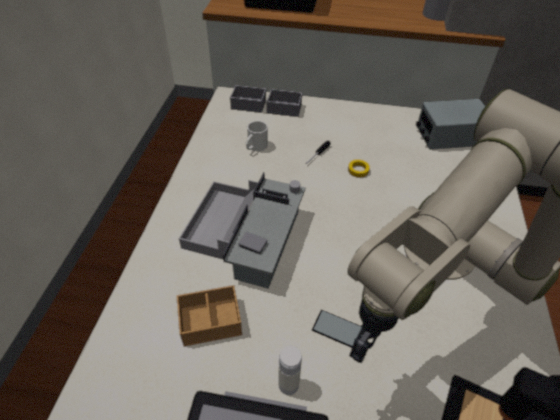

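The top view shows the pack at about (222,184), the stop plate at column ~300, the tin at (322,220) and the fence along row ~165. I'll zoom in for detail.

```bash
python3 - <<'E'
import pickle,cv2,numpy as np
d=pickle.load(open("s0.pkl","rb"))
f=d["top"]["frame"][85:245,180:350]
f=cv2.resize(f,None,fx=4.7,fy=3.7*1.27/1.0 if 0 else 4.7,interpolation=cv2.INTER_CUBIC)
f=f[:, :800]
f=np.clip(f.astype(float)*1.8,0,255).astype(np.uint8)
cv2.imwrite("pics/topz.png",f[:600]); 
cv2.imwrite("pics/topz2.png",f[250:]); 
f=d["side"]["frame"][165:295,175:315]
f=cv2.resize(f,None,fx=4.6,fy=4.6,interpolation=cv2.INTER_CUBIC)
cv2.imwrite("pics/sidez.png",np.clip(f.astype(float)*1.8,0,255).astype(np.uint8)[:600])
E
```

```text
(no output)
```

View pics/topz2.png

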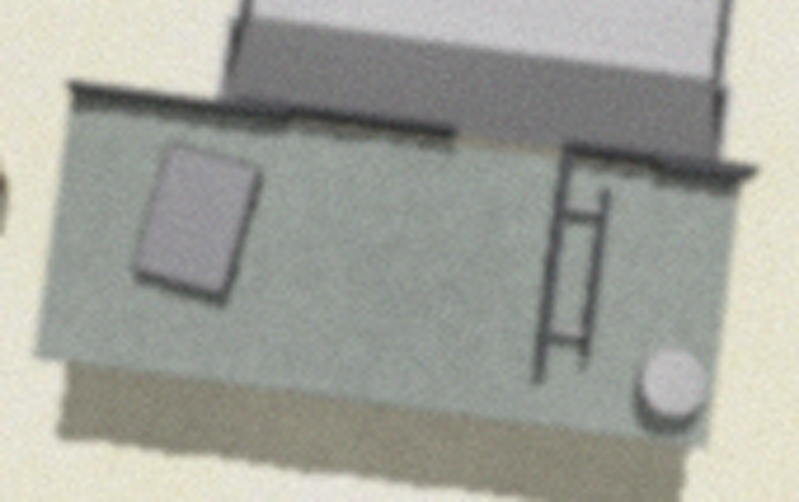

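View pics/sidez.png

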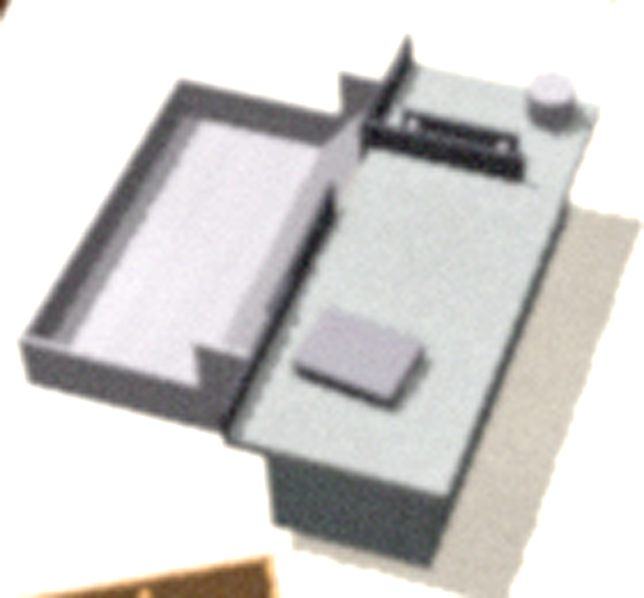

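```bash
cat > h.py <<'E'
import numpy as np,cv2
def ray(d,u,v,z):
    f=d["frame"].shape[0]/2/np.tan(np.radians(d["fov_y"])/2)
    r=d["R"].T@np.array([(u-d["cx"])/f,(v-d["cy"])/f,1]); c=-d["R"].T@d["t"]
    return c+r*(z-c[2])/r[2]
def proj(d,X):
    f=d["frame"].shape[0]/2/np.tan(np.radians(d["fov_y"])/2)
    p=d["R"]@X+d["t"]; return p[0]/p[2]*f+d["cx"],p[1]/p[2]*f+d["cy"]
def zz(u,v): return u/4.7+180-.4,(v+250)/4.7+85-.4
E
python3 - <<'E'
import pickle;from h import *
d=pickle.load(open("s0.pkl","rb"))["top"]
P=lambda u,v,z:ray(d,*zz(u,v),z)
nl=P(37,357,.11);nr=P(707,445,.11)
print("near",nl,nr,np.linalg.norm(nl-nr))
ey=(nl-nr)[:2];ey/=np.linalg.norm(ey);ex=np.array([ey[1],-ey[0]])
O=(nl[:2]+nr[:2])/2-ey*.0225+ex*.07
print("O",O,"yaw",np.arctan2(ex[1],ex[0]))
S=lambda X:np.round(1000*np.array([(X[:2]-O)@ex,(X[:2]-O)@ey]),1)
for n,u,v,z in[("fL top outer",70,85,.132),("fR",757,168,.132),("open L",456,132,.132),("open R",565,148,.132),("stop near L",532,380,.134),("stop far L",562,150,.134),("stop bottom near",532,383,.11)]:print(n,S(P(u,v,z)))
f=cv2.GaussianBlur(d["frame"],(3,3),0).astype(int)
m=((f[...,1]-f[...,2])<3).astype(np.uint8)
for k in (0,):
    mm=np.zeros_like(m);mm[150:205,200:245]=1
    m=m*mm
g=d["frame"]
print("pack",g[180:186,218:224].mean((0,1)),"ledge",g[180:186,255:265].mean((0,1)))
m=((f[...,2]-f[...,1]>-4)&(f.sum(2)>200)).astype(np.uint8)*mm
cs,_=cv2.findContours(m,0,2);c=max(cs,key=cv2.contourArea);b=cv2.boxPoints(cv2.minAreaRect(c));print(cv2.contourArea(c),b)
w=np.array([ray(d,*p,.128) for p in b]);print("c",S(w.mean(0)),w.mean(0),[S(x) for x in w])
for p in[(170,143),(262,172),(225,295),(137,268)]:print(S(P(*p,.128)))
E
```

```text
near [0.49598631 0.25992819 0.11      ] [ 0.45270498 -0.09007243  0.11      ] 0.35266656907511795
O [0.54105515 0.05400715] yaw -0.12303610555057555
fL top outer [ 70.8 198.4]
fR [  74.8 -159.3]
open L [72.9 -2.5]
open R [ 72.1 -59.4]
stop near L [-49.3 -57.7]
stop far L [ 70.5 -57.9]
stop bottom near [-49.8 -59. ]
pack [84.91666667 83.02777778 83.77777778] ledge [82.9        86.28333333 82.1       ]
720.5 [[200. 162.]
 [244. 162.]
 [244. 204.]
 [200. 204.]]
c [ 14.5 123.6] [0.57066768 0.17492342 0.128     ] [array([ 58.3, 183.6]), array([72.4, 77.6]), array([-29.3,  63.9]), array([-43.2, 169.4])]
[ 48.2 143.6]
[39.5 94.4]
[-26.2 104.7]
[-18.3 151.5]
```

Measured: the stop's left face is at stand y ≈ -58 mm, so the opening's middle is ≈ -31 mm. The pack centre is about (11,124) mm with a yaw of about -0.16 rad relative to the stand. I'll turn the jaws along the stand's x, set the fingers about 35 mm apart, and push with both finger sides on the pack's left face.

Call:
{"api": "move_arm", "payload": {
  "deltas": [
    [3.5,[0,0,0],0.12],
    [3.5,[0,0,0],0.12],
    [3.5,[0,0,0],0.12],
    [3.5,[0,0,0],0.12],
    [3.5,[0,0,0],0.12],
    [3.5,[0,0,0],0.12],
    [3.5,[0,0,0],0.12],
    [3.5,[0,0,0],0.12],
    [3.5,[0,0,0],0.12],
    [3.5,[0,0,0],0.12],
    [3.5,[0,0,0],0.038],
    [3.5,[0,0,0],0]
  ]
}}

```text
time: 1.1
tool_pos: [0.242, 0.4937, 0.231]
tcp_rot: [0.0, 0.998, -0.062, -0.0]
wrist_force: [-0.3, 0.0, -0.2]
opening: 0.0349
```

```bash
cat >> h.py <<'E'
from scipy.spatial.transform import Rotation as Ro
O=np.array([.54106,.05401]);YAW=-.123
ex=np.array([np.cos(YAW),np.sin(YAW)]);ey=np.array([-ex[1],ex[0]])
def st(s):
    R=Ro.from_quat(s["tcp_rot"],scalar_first=True).as_matrix(); p=s["tool_pos"]; v=p[:2]-O
    x=R[:,0]
    print("t",round(s["time"],2),"stand mm",np.round(1000*np.array([v@ex,v@ey,p[2]]),1),"toolx-stand",round(np.arctan2(x[1],x[0])-YAW,4),"tilt",np.round(R[:2,2],3),"F stand",np.round([s["wrist_force"][:2]@ex,s["wrist_force"][:2]@ey,s["wrist_force"][2]],2),"open",round(s["opening"],4))
    return R,p
def go(s,x,y,z):
    R,p=st(s); w=O+ex*x/1000+ey*y/1000
    print("tool cm",np.round(100*R.T@(np.array([*w,z/1000])-p),2))
E
python3 -c "
from h import*;from workcell import arm
go(arm.state(),12,172,231)"
```

```text
t 1.1 stand mm [-350.8  399.7  231. ] toolx-stand -0.0013 tilt [-0.001 -0.001] F stand [-0.33 -0.03 -0.2 ] open 0.0349
tool cm [ 3.631e+01  2.272e+01 -1.000e-02]
```

Call:
{"api": "move_arm", "payload": {
  "deltas": [
    [3.5,[1.2,0.74,0],0],
    [3.5,[1.9,1.2,0],0],
    [3.5,[1.9,1.2,0],0],
    [3.5,[1.9,1.2,0],0],
    [3.5,[1.9,1.2,0],0],
    [3.5,[1.9,1.2,0],0],
    [3.5,[1.9,1.2,0],0],
    [3.5,[1.9,1.2,0],0],
    [3.5,[1.9,1.2,0],0],
    [3.5,[1.9,1.2,0],0],
    [3.5,[1.9,1.2,0],0],
    [3.5,[1.9,1.2,0],0],
    [3.5,[1.9,1.2,0],0],
    [3.5,[1.9,1.2,0],0],
    [3.5,[1.9,1.2,0],0],
    [3.5,[1.9,1.2,0],0],
    [3.5,[1.9,1.2,0],0],
    [3.5,[1.9,1.2,0],0],
    [3.5,[1.9,1.2,0],0],
    [3.5,[0.9,0.36,0],0]
  ]
}}

```text
time: 2.77
tool_pos: [0.5761, 0.2221, 0.2307]
tcp_rot: [0.0, 0.998, -0.062, -0.0]
wrist_force: [-0.2, 0.3, 0.5]
opening: 0.0349
```

Call:
{"api": "move_arm", "payload": {
  "deltas": [
    [3.5,[0,0,0],0],
    [3.5,[0,0,1],0],
    [3.5,[0,0,1],0],
    [3.5,[0,0,1],0],
    [3.5,[0,0,1],0],
    [3.5,[0,0,1],0],
    [3.5,[0,0,1],0],
    [3.5,[0,0,1],0],
    [3.5,[0,0,1],0],
    [3.5,[0,0,0],0],
    [3.5,[0,0,0],0]
  ]
}}

```text
time: 3.68
tool_pos: [0.5744, 0.224, 0.1508]
tcp_rot: [0.0, 0.998, -0.061, -0.0]
wrist_force: [0.0, 0.2, -0.5]
opening: 0.035
```

```bash
python3 -c "
from h import*;from workcell import arm,snapshot
go(arm.state(),12,173,113)
d=snapshot('top');cv2.imwrite('pics/t1.png',cv2.resize(d['frame'][130:250,170:350],None,fx=4.4,fy=4.4,interpolation=2))
d=snapshot('side');cv2.imwrite('pics/s1.png',cv2.resize(d['frame'][150:290,160:330],None,fx=4.2,fy=4.2,interpolation=2))
"
```

```text
t 3.68 stand mm [ 12.2 172.8 150.8] toolx-stand -0.0 tilt [-0.001 -0.   ] F stand [ 0.    0.24 -0.46] open 0.035
tool cm [-0.02 -0.02  3.78]
```

View pics/s1.png

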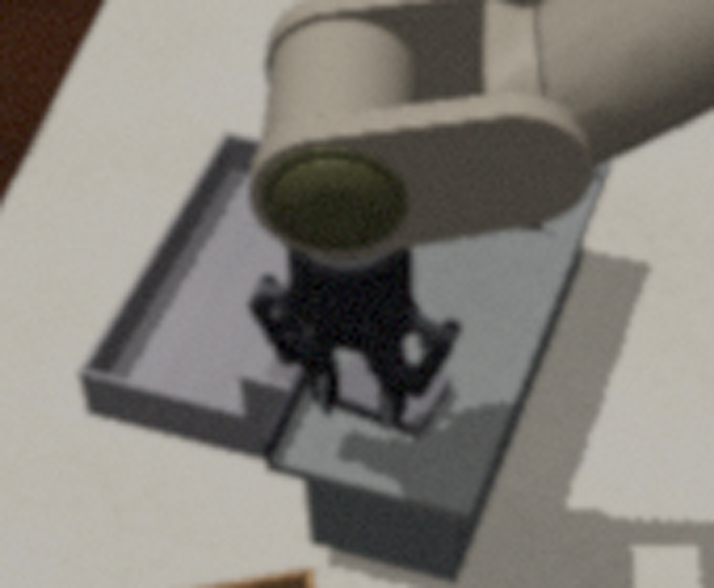

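View pics/t1.png

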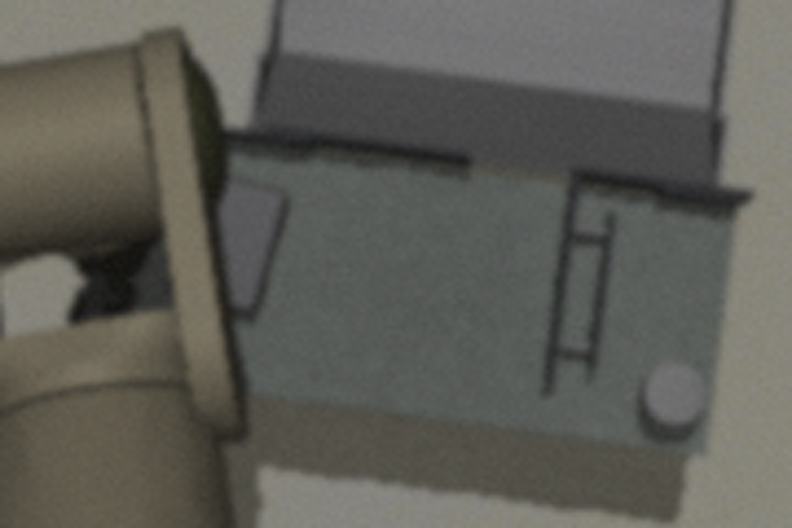

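The side view shows the two fingertips (325,405) and (392,420) standing just left of the pack's left edge; the top view shows the pack not yet touched. I'll go down.

Call:
{"api": "move_arm", "payload": {
  "deltas": [
    [3.5,[0,0,0.8],0],
    [3.5,[0,0,0.8],0],
    [3.5,[0,0,0.8],0],
    [3.5,[0,0,0.6],0],
    [3.5,[0,0,0.4],0],
    [3.5,[0,0,0.3],0],
    [3.5,[0,0,0],0],
    [3.5,[0,0,0],0]
  ]
}}

```text
time: 4.45
tool_pos: [0.5746, 0.224, 0.1143]
tcp_rot: [-0.0, 0.998, -0.061, 0.0]
wrist_force: [0.9, 0.0, -0.2]
opening: 0.0349
```

```bash
python3 -c "
from h import*;from workcell import arm,snapshot
st(arm.state())
d=snapshot('side');cv2.imwrite('pics/s2.png',cv2.resize(d['frame'][170:290,180:320],None,fx=5,fy=5,interpolation=2))
"
```

```text
t 4.45 stand mm [ 12.4 172.8 114.3] toolx-stand 0.0 tilt [ 0. -0.] F stand [ 0.87  0.11 -0.17] open 0.0349
```

View pics/s2.png

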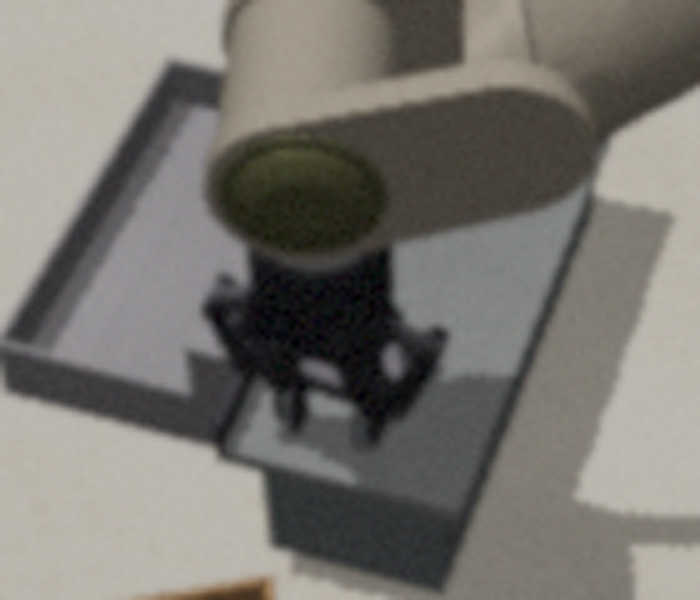

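Call:
{"api": "move_arm", "payload": {
  "deltas": [
    [3.5,[0,0.1,0.2],0],
    [3.5,[0,0.1,0],0],
    [3.5,[0,0.15,0],0],
    [3.5,[0,0.15,0],0],
    [3.5,[0,0.15,0],0],
    [3.5,[0,0.15,0],0],
    [3.5,[0,0.15,0],0],
    [3.5,[0,0.15,0],0],
    [3.5,[0,0.15,0],0],
    [3.5,[0,0.15,0],0],
    [3.5,[0,0.15,0],0],
    [3.5,[0,0.15,0],0],
    [3.5,[0,0.15,0],0],
    [3.5,[0,0.15,0],0],
    [3.5,[0,0.2,0],0],
    [3.5,[0,0.2,0],0],
    [3.5,[0,0.2,0],0],
    [3.5,[0,0.2,0],0],
    [3.5,[0,0.2,0],0],
    [3.5,[0,0.2,0],0]
  ]
}}

```text
time: 6.17
tool_pos: [0.5706, 0.192, 0.1124]
tcp_rot: [-0.0, 0.998, -0.061, 0.0]
wrist_force: [-0.0, 1.2, 0.0]
opening: 0.0352
```

```bash
python3 -c "
from h import*;from workcell import arm,snapshot
st(arm.state())
d=snapshot('top');cv2.imwrite('pics/t3.png',cv2.resize(d['frame'][130:250,170:350],None,fx=4.4,fy=4.4,interpolation=2))
"
```

```text
t 6.17 stand mm [ 12.4 140.6 112.4] toolx-stand -0.0001 tilt [0. 0.] F stand [-0.17  1.19  0.  ] open 0.0352
```

View pics/t3.png

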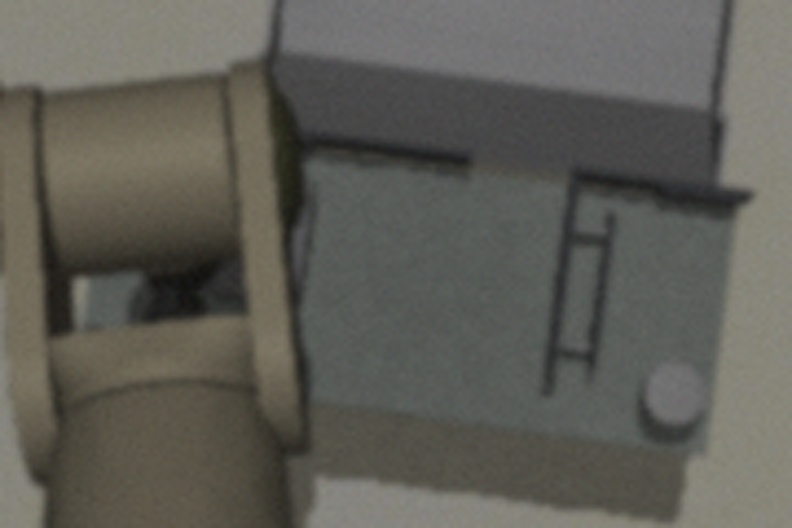

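The top view shows the pack's leading edge (310,185)-(298,300) now parallel to the stop, so it's aligned with the fingers and moving at about 1 N. I'll keep pushing.

Call:
{"api": "move_arm", "payload": {
  "deltas": [
    [3.5,[0,0.2,0],0],
    [3.5,[0,0.3,0],0],
    [3.5,[0,0.4,0],0],
    [3.5,[0,0.5,0],0],
    [3.5,[0,0.5,0],0],
    [3.5,[0,0.5,0],0],
    [3.5,[0,0.5,0],0],
    [3.5,[0,0.5,0],0],
    [3.5,[0,0.5,0],0],
    [3.5,[0,0.5,0],0],
    [3.5,[0,0.5,0],0],
    [3.5,[0,0.5,0],0],
    [3.5,[0,0.5,0],0],
    [3.5,[0,0.5,0],0],
    [3.5,[0,0.5,0],0],
    [3.5,[0,0.5,0],0],
    [3.5,[0,0.5,0],0],
    [3.5,[0,0.5,0],0],
    [3.5,[0,0.5,0],0],
    [3.5,[0,0.3,0],0]
  ]
}}

```text
time: 7.88
tool_pos: [0.5592, 0.1003, 0.1123]
tcp_rot: [0.0, 0.998, -0.062, -0.0]
wrist_force: [-0.7, 1.2, 0.6]
opening: 0.035
```

Call:
{"api": "move_arm", "payload": {
  "deltas": [
    [3.5,[0,0.3,0],0],
    [3.5,[0,0.3,0],0],
    [3.5,[0,0.3,0],0],
    [3.5,[0,0.2,0],0],
    [3.5,[0,0.2,0],0],
    [3.5,[0,0.2,0],0],
    [3.5,[0,0.2,0],0],
    [3.5,[0,0.2,0],0],
    [3.5,[0,0.2,0],0],
    [3.5,[0,0,0],0]
  ]
}}

```text
time: 8.72
tool_pos: [0.5567, 0.0797, 0.1123]
tcp_rot: [0.0, 0.998, -0.062, -0.0]
wrist_force: [-0.4, -0.1, -0.6]
opening: 0.0354
```

```bash
python3 -c "
from h import*;from workcell import arm,snapshot
st(arm.state())
d=snapshot('top');cv2.imwrite('pics/t4.png',cv2.resize(d['frame'][130:250,170:350],None,fx=4.4,fy=4.4,interpolation=2))
d=snapshot('side');cv2.imwrite('pics/s4.png',cv2.resize(d['frame'][150:290,160:330],None,fx=4.2,fy=4.2,interpolation=2))
"
```

```text
t 8.72 stand mm [ 12.3  27.4 112.3] toolx-stand -0.0003 tilt [-0. -0.] F stand [-0.37 -0.11 -0.58] open 0.0354
```

View pics/t4.png

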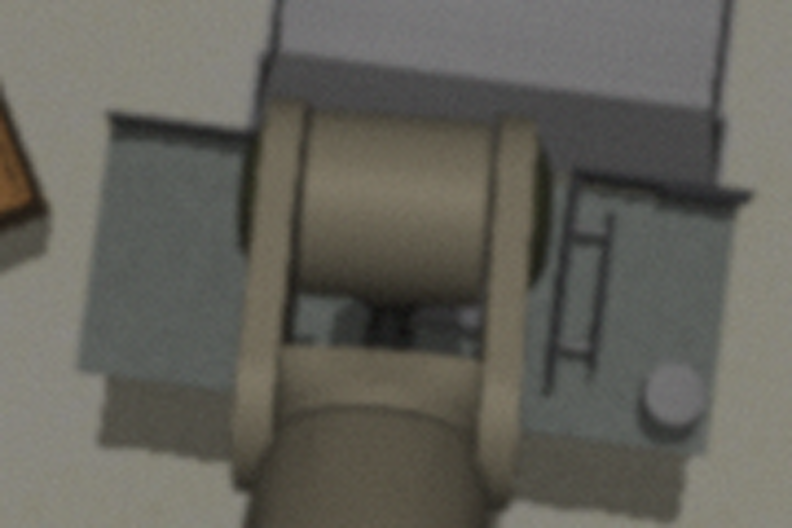

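View pics/s4.png

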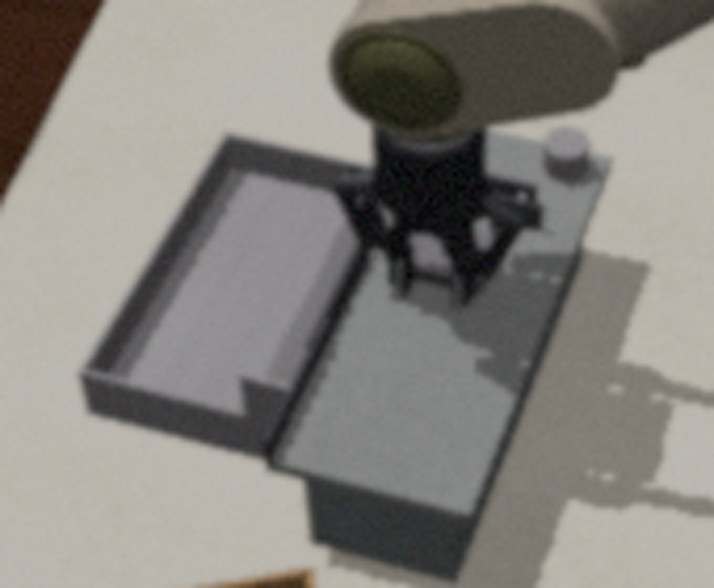

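The pack is still ahead of the fingers (side view, 430,255), about 24 mm short of the expected stop contact. I'll approach slowly and check the force.

Call:
{"api": "move_arm", "payload": {
  "deltas": [
    [3.5,[0,0.15,0],0],
    [3.5,[0,0.15,0],0],
    [3.5,[0,0.15,0],0],
    [3.5,[0,0.15,0],0],
    [3.5,[0,0.15,0],0],
    [3.5,[0,0.15,0],0],
    [3.5,[0,0.15,0],0],
    [3.5,[0,0.15,0],0],
    [3.5,[0,0.15,0],0],
    [3.5,[0,0.15,0],0],
    [3.5,[0,0.15,0],0],
    [3.5,[0,0.15,0],0],
    [3.5,[0,0.15,0],0]
  ]
}}

```text
time: 9.9
tool_pos: [0.5543, 0.0606, 0.1123]
tcp_rot: [0.0, 0.998, -0.061, -0.0]
wrist_force: [-0.1, 0.6, 0.2]
opening: 0.035
```

Call:
{"api": "move_arm", "payload": {
  "deltas": [
    [3.5,[0,0.1,0],0],
    [3.5,[0,0.1,0],0]
  ]
}}

```text
time: 10.07
tool_pos: [0.554, 0.0587, 0.1123]
tcp_rot: [-0.0, 0.998, -0.061, -0.0]
wrist_force: [-0.1, 1.3, -1.2]
opening: 0.0346
```

Call:
{"api": "move_arm", "payload": {
  "deltas": [
    [3.5,[0,0.1,0],0],
    [3.5,[0,0.1,0],0]
  ]
}}

```text
time: 10.23
tool_pos: [0.5538, 0.0567, 0.1123]
tcp_rot: [0.0, 0.998, -0.061, 0.0]
wrist_force: [0.8, 1.0, -0.3]
opening: 0.0349
```

```bash
python3 -c "
from h import*;from workcell import arm,snapshot
st(arm.state())
"
```

```text
t 10.23 stand mm [ 12.3   4.2 112.3] toolx-stand 0.0 tilt [ 0. -0.] F stand [ 0.67  1.12 -0.28] open 0.0349
```

Call:
{"api": "move_arm", "payload": {
  "deltas": [
    [3.5,[0,0.1,0],0],
    [3.5,[0,0.1,0],0]
  ]
}}

```text
time: 10.4
tool_pos: [0.5536, 0.0547, 0.1123]
tcp_rot: [-0.0, 0.998, -0.061, 0.0]
wrist_force: [0.6, -0.2, -0.1]
opening: 0.035
```

Call:
{"api": "move_arm", "payload": {
  "deltas": [
    [3.5,[0,0.1,0],0],
    [3.5,[0,0.1,0],0]
  ]
}}

```text
time: 10.57
tool_pos: [0.5534, 0.0532, 0.1124]
tcp_rot: [-0.001, 0.998, -0.062, 0.0]
wrist_force: [0.4, 5.7, -0.5]
opening: 0.0349
```

Call:
{"api": "move_arm", "payload": {
  "deltas": [
    [3.5,[0,0.1,0],0],
    [3.5,[0,0.05,0],0],
    [3.5,[0,0,0],0]
  ]
}}

```text
time: 10.82
tool_pos: [0.5533, 0.0519, 0.1124]
tcp_rot: [-0.001, 0.998, -0.062, 0.0]
wrist_force: [1.8, 5.4, -0.4]
opening: 0.0353
```

```bash
python3 -c "
from h import*;from workcell import arm,snapshot
st(arm.state())
"
```

```text
t 10.82 stand mm [ 12.4  -0.6 112.4] toolx-stand -0.0001 tilt [0.001 0.001] F stand [ 1.09  5.58 -0.38] open 0.0353
```

The stop pushes back at 5–6 N, so the pack is seated against it. I'll let go, lift, back away and look.

Call:
{"api": "move_arm", "payload": {
  "deltas": [
    [3.5,[0,-0.1,0],0],
    [3.5,[0,-0.1,0],0],
    [3.5,[0,-0.2,0],0],
    [3.5,[0,-0.3,0],0],
    [3.5,[0,-0.5,0],0],
    [3.5,[0,-0.5,-0.5],0],
    [3.5,[0,0,-1.5],0],
    [3.5,[0,0,-1.5],0],
    [3.5,[0,0,-1.5],0],
    [3.5,[0,0,-1.5],0],
    [3.5,[0,0,-1.5],0],
    [3.5,[-1.5,0,0],0],
    [3.5,[-1.5,0,0],0],
    [3.5,[-1.5,0,0],0],
    [3.5,[-1.5,0,0],0],
    [3.5,[-1.5,0,0],0],
    [3.5,[-1.5,0,0],0],
    [3.5,[-1.5,0,0],0],
    [3.5,[-1.5,0,0],0],
    [3.5,[-1,0,0],0]
  ]
}}

```text
time: 12.48
tool_pos: [0.425, 0.0846, 0.1927]
tcp_rot: [0.0, 0.998, -0.061, 0.0]
wrist_force: [-0.2, -0.1, -0.3]
opening: 0.035
```

Call:
{"api": "move_arm", "payload": {
  "deltas": [
    [1.2,[0,0,0],-0.12],
    [1.2,[0,0,0],-0.12],
    [1.2,[0,0,0],-0.12],
    [1.2,[0,0,0],-0.12],
    [1.2,[0,0,0],-0.12],
    [1.2,[0,0,0],-0.12],
    [1.2,[0,0,0],-0.12],
    [1.2,[0,0,0],-0.12],
    [1.2,[0,0,0],-0.12],
    [1.2,[0,0,0],-0.12],
    [1.2,[0,0,0],-0.12],
    [1.2,[0,0,0],-0.12],
    [1.2,[0,0,0],-0.12],
    [1.2,[0,0,0],-0.01],
    [1.2,[0,0,0],0]
  ]
}}

```text
time: 13.73
tool_pos: [0.4263, 0.0843, 0.1925]
tcp_rot: [0.0, 0.75, 0.661, 0.0]
wrist_force: [-0.5, 0.3, -0.6]
opening: 0.0119
```

```bash
python3 -c "
from h import*;from workcell import arm,snapshot
import pickle
st(arm.state())
d=snapshot('top');cv2.imwrite('pics/t5.png',np.clip(1.8*cv2.resize(d['frame'][130:250,180:350],None,fx=4.7,fy=4.7,interpolation=2).astype(float),0,255))
e=snapshot('side');cv2.imwrite('pics/s5.png',np.clip(1.8*cv2.resize(e['frame'][150:290,160:330],None,fx=4.2,fy=4.2,interpolation=2).astype(float),0,255))
pickle.dump(dict(top=d,side=e),open('s5.pkl','wb'))
"
```

```text
t 13.73 stand mm [-117.6   15.9  192.5] toolx-stand 1.5674 tilt [ 0. -0.] F stand [-0.49  0.27 -0.6 ] open 0.0119[ WARN:0@1.034] global loadsave.cpp:1063 imwrite_ Unsupported depth image for selected encoder is fallbacked to CV_8U.
```

View pics/t5.png

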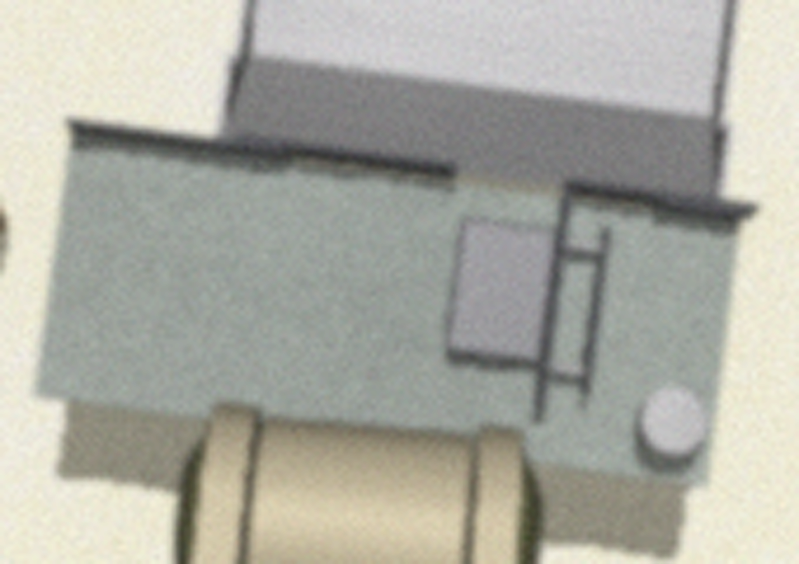

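View pics/s5.png

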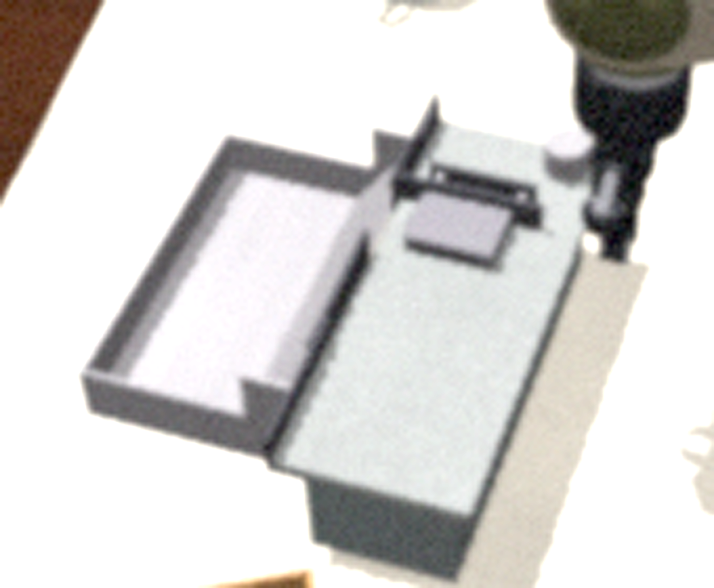

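```bash
python3 -c "
from h import*;from workcell import arm;import pickle
d=pickle.load(open('s5.pkl','rb'))['top']
for n,u,v,z in[('pack near L',447,350,.128),('far L',463,218,.128),('near R',540,361,.128),('open L',454,175,.132),('open R',565,186,.132),('stop nearL',534,418,.134),('stop farL',562,188,.134)]:
  w=ray(d,u/4.7+179.6,v/4.7+129.6,z)[:2]-O; print(n,np.round(1000*np.array([w@ex,w@ey]),1))
go(arm.state(),-55,-31,193)"
```

```text
pack near L [-19.7  -9.9]
far L [49.3 -9.3]
near R [-19.1 -58.3]
open L [70.4 -1.7]
open R [ 72.3 -59.4]
stop nearL [-49.  -58.7]
stop farL [ 70.8 -57.9]
t 13.83 stand mm [-117.6   15.9  192.4] toolx-stand 1.5669 tilt [ 0. -0.] F stand [ 0.39 -0.77  0.12] open 0.0121
tool cm [-4.67  6.28 -0.06]
```

The top view shows the pack flat against the stop: its corners are at stand (-20,-10), (49,-9) and (-19,-58), and the opening runs from -2 to -59. It is lined up. Next I'll put the fingers behind its near side, jaws along the stand's y at 12 mm opening, centred on y ≈ -30.

Call:
{"api": "move_arm", "payload": {
  "deltas": [
    [1.2,[-0.9,1.4,0],0],
    [1.2,[-0.9,1.4,0],0],
    [1.2,[-0.9,1.4,0],0],
    [1.2,[-0.9,1.4,0],0],
    [1.2,[-1.0,1.6,0],0],
    [1.2,[0,0,0],0],
    [1.2,[0,0,1],0],
    [1.2,[0,0,1],0],
    [1.2,[0,0,1],0],
    [1.2,[0,0,1],0],
    [1.2,[0,0,1],0],
    [1.2,[0,0,0],0],
    [1.2,[0,0,0],0]
  ]
}}

```text
time: 14.92
tool_pos: [0.4917, 0.0299, 0.1423]
tcp_rot: [-0.0, 0.75, 0.662, -0.0]
wrist_force: [0.0, 1.1, 0.2]
opening: 0.0121
```

```bash
python3 -c "
from h import*;from workcell import arm,snapshot
go(arm.state(),-45,-30,112)
e=snapshot('side');cv2.imwrite('pics/s6.png',np.clip(1.8*cv2.resize(e['frame'][150:290,160:330],None,fx=4.2,fy=4.2,interpolation=2).astype(float),0,255).astype(np.uint8))
"
```

```text
t 14.92 stand mm [-46.1 -30.  142.3] toolx-stand 1.569 tilt [-0.001  0.   ] F stand [-0.1   1.13  0.24] open 0.0121
tool cm [0.   0.11 3.03]
```

View pics/s6.png

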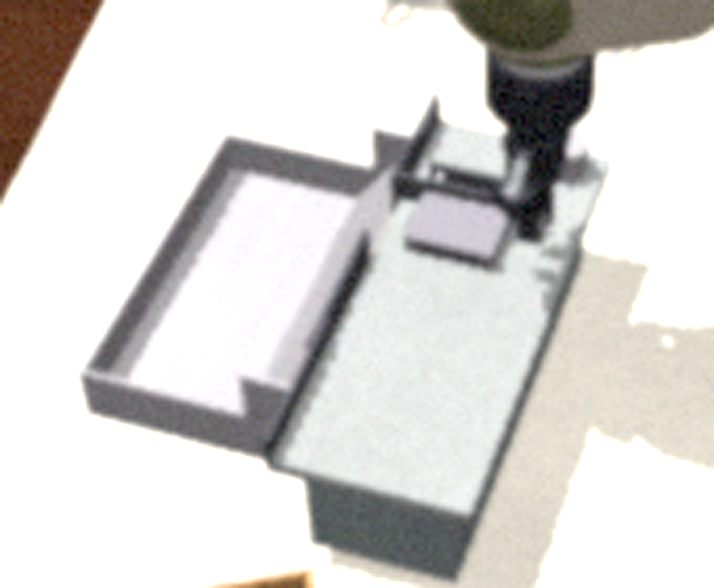

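The side view shows the fingertips (530,225) behind the near edge of the pack and clear of the stop. I'll lower the last 30 mm slowly.

Call:
{"api": "move_arm", "payload": {
  "deltas": [
    [1.2,[0,0,0.5],0],
    [1.2,[0,0,0.5],0],
    [1.2,[0,0,0.5],0],
    [1.2,[0,0,0.4],0],
    [1.2,[0,0,0.3],0],
    [1.2,[0,0,0.3],0],
    [1.2,[0,0,0.3],0],
    [1.2,[0,0,0.2],0],
    [1.2,[0,0,0],0],
    [1.2,[0,0,0],0]
  ]
}}

```text
time: 15.8
tool_pos: [0.492, 0.0296, 0.1123]
tcp_rot: [-0.0, 0.75, 0.662, -0.0]
wrist_force: [0.3, 1.0, 0.1]
opening: 0.0118
```

Call:
{"api": "move_arm", "payload": {
  "deltas": [
    [1.2,[0,0.15,0],0],
    [1.2,[0,0.15,0],0],
    [1.2,[0,0.15,0],0],
    [1.2,[0,0.15,0],0],
    [1.2,[0,0.15,0],0],
    [1.2,[0,0.15,0],0],
    [1.2,[0,0.15,0],0],
    [1.2,[0,0.15,0],0],
    [1.2,[0,0.15,0],0],
    [1.2,[0,0.15,0],0],
    [1.2,[0,0.15,0],0],
    [1.2,[0,0.15,0],0]
  ]
}}

```text
time: 16.8
tool_pos: [0.5098, 0.0274, 0.1123]
tcp_rot: [-0.0, 0.749, 0.662, -0.0]
wrist_force: [-1.8, 0.8, -0.2]
opening: 0.0122
```

```bash
python3 -c "
from h import*;from workcell import arm,snapshot
go(arm.state(),50,-30,112)
e=snapshot('side');cv2.imwrite('pics/s7.png',np.clip(1.8*cv2.resize(e['frame'][150:290,160:330],None,fx=4.2,fy=4.2,interpolation=2).astype(float),0,255).astype(np.uint8))
"
```

```text
t 16.8 stand mm [-27.7 -30.2 112.3] toolx-stand 1.57 tilt [-0.  0.] F stand [-1.9   0.52 -0.21] open 0.0122
tool cm [0.03 7.77 0.03]
```

View pics/s7.png

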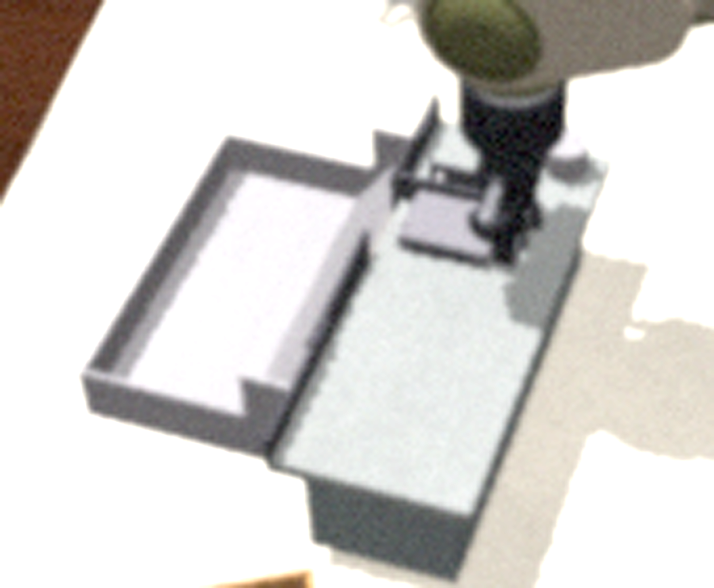

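Contact is made and the pack slides at about 2 N, with its leading edge now ~17 mm before the fence. I'll push in short steps so I'd notice it catching.

Call:
{"api": "move_arm", "payload": {
  "deltas": [
    [1.2,[0,0.15,0],0],
    [1.2,[0,0.15,0],0],
    [1.2,[0,0.15,0],0],
    [1.2,[0,0.15,0],0],
    [1.2,[0,0.15,0],0],
    [1.2,[0,0.15,0],0],
    [1.2,[0,0.15,0],0],
    [1.2,[0,0.15,0],0],
    [1.2,[0,0.15,0],0]
  ]
}}

```text
time: 17.6
tool_pos: [0.5234, 0.0257, 0.1123]
tcp_rot: [-0.0, 0.75, 0.662, -0.0]
wrist_force: [-0.4, -0.0, -1.4]
opening: 0.0118
```

Call:
{"api": "move_arm", "payload": {
  "deltas": [
    [1.2,[0,0.1,0],0],
    [1.2,[0,0.1,0],0],
    [1.2,[0,0.1,0],0]
  ]
}}

```text
time: 17.85
tool_pos: [0.5263, 0.0253, 0.1123]
tcp_rot: [0.0, 0.749, 0.662, -0.0]
wrist_force: [-0.9, -0.2, -0.5]
opening: 0.0119
```

Call:
{"api": "move_arm", "payload": {
  "deltas": [
    [1.2,[0,0.1,0],0],
    [1.2,[0,0.1,0],0]
  ]
}}

```text
time: 18.02
tool_pos: [0.5283, 0.0251, 0.1123]
tcp_rot: [-0.0, 0.749, 0.662, 0.0]
wrist_force: [-0.3, 0.3, -1.1]
opening: 0.0119
```

Call:
{"api": "move_arm", "payload": {
  "deltas": [
    [1.2,[0,0.1,0],0],
    [1.2,[0,0.1,0],0]
  ]
}}

```text
time: 18.18
tool_pos: [0.5303, 0.0249, 0.1123]
tcp_rot: [-0.0, 0.749, 0.662, -0.0]
wrist_force: [-0.6, -0.5, 0.5]
opening: 0.0122
```

Call:
{"api": "move_arm", "payload": {
  "deltas": [
    [1.2,[0,0.1,0],0],
    [1.2,[0,0.1,0],0]
  ]
}}

```text
time: 18.35
tool_pos: [0.5323, 0.0246, 0.1123]
tcp_rot: [-0.0, 0.749, 0.662, 0.0]
wrist_force: [0.1, 0.3, -0.6]
opening: 0.0121
```

Call:
{"api": "move_arm", "payload": {
  "deltas": [
    [1.2,[0,0.1,0],0],
    [1.2,[0,0.1,0],0]
  ]
}}

```text
time: 18.52
tool_pos: [0.5343, 0.0244, 0.1123]
tcp_rot: [0.0, 0.749, 0.662, -0.0]
wrist_force: [-0.5, 0.3, -0.9]
opening: 0.012
```

Call:
{"api": "move_arm", "payload": {
  "deltas": [
    [1.2,[0,0.15,0],0],
    [1.2,[0,0.15,0],0],
    [1.2,[0,0.15,0],0],
    [1.2,[0,0.15,0],0]
  ]
}}

```text
time: 18.85
tool_pos: [0.5403, 0.0236, 0.1123]
tcp_rot: [-0.0, 0.75, 0.662, 0.0]
wrist_force: [0.0, 0.1, 0.5]
opening: 0.0123
```

```bash
python3 -c "
from h import*;from workcell import arm,snapshot
st(arm.state())
e=snapshot('side');cv2.imwrite('pics/s8.png',np.clip(1.8*cv2.resize(e['frame'][150:290,160:330],None,fx=4.2,fy=4.2,interpolation=2).astype(float),0,255).astype(np.uint8))
"
```

```text
t 18.85 stand mm [  2.9 -30.3 112.3] toolx-stand 1.57 tilt [-0.  0.] F stand [0.01 0.1  0.46] open 0.0123
```

View pics/s8.png

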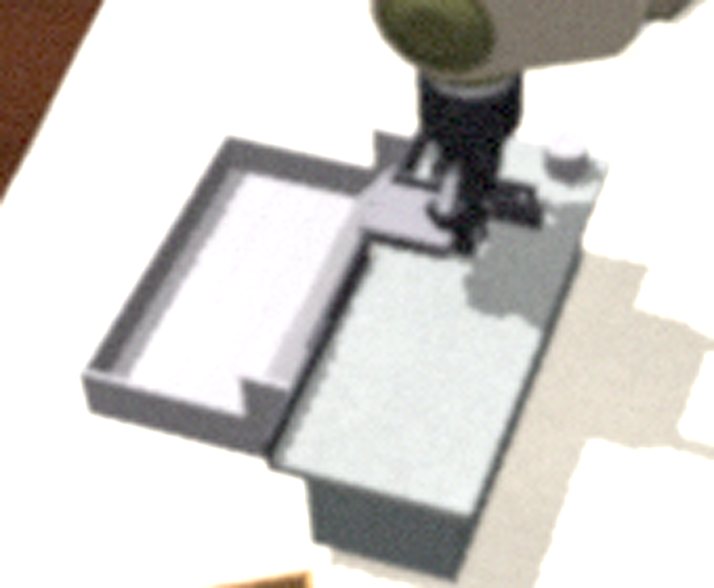

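The side view shows the pack's nose already inside the opening (365,215), with no resistance. I'll carry on until it tips.

Call:
{"api": "move_arm", "payload": {
  "deltas": [
    [1.2,[0,0.15,0],0],
    [1.2,[0,0.15,0],0],
    [1.2,[0,0.15,0],0],
    [1.2,[0,0.15,0],0],
    [1.2,[0,0.15,0],0],
    [1.2,[0,0.15,0],0],
    [1.2,[0,0.15,0],0],
    [1.2,[0,0.15,0],0],
    [1.2,[0,0.15,0],0],
    [1.2,[0,0.15,0],0],
    [1.2,[0,0.15,0],0],
    [1.2,[0,0.15,0],0]
  ]
}}

```text
time: 19.9
tool_pos: [0.5581, 0.0214, 0.1123]
tcp_rot: [0.0, 0.749, 0.662, -0.0]
wrist_force: [-2.1, 0.1, 1.6]
opening: 0.0119
```

Call:
{"api": "move_arm", "payload": {
  "deltas": [
    [1.2,[0,0.15,0],0],
    [1.2,[0,0.15,0],0],
    [1.2,[0,0.15,0],0],
    [1.2,[0,0.15,0],0],
    [1.2,[0,0.15,0],0],
    [1.2,[0,0.15,0],0],
    [1.2,[0,0.15,0],0],
    [1.2,[0,0.15,0],0],
    [1.2,[0,0.15,0],0],
    [1.2,[0,0.15,0],0],
    [1.2,[0,0,0],0]
  ]
}}

```text
time: 20.82
tool_pos: [0.5733, 0.0195, 0.1123]
tcp_rot: [0.0, 0.75, 0.662, 0.0]
wrist_force: [0.4, -0.2, -0.2]
opening: 0.0121
```

```bash
python3 -c "
from h import*;from workcell import arm,snapshot
st(arm.state())
e=snapshot('side');cv2.imwrite('pics/s9.png',np.clip(1.8*cv2.resize(e['frame'][150:290,160:330],None,fx=4.2,fy=4.2,interpolation=2).astype(float),0,255).astype(np.uint8))
"
```

```text
t 20.82 stand mm [ 36.2 -30.3 112.3] toolx-stand 1.57 tilt [ 0. -0.] F stand [ 0.44 -0.11 -0.23] open 0.0121
```

View pics/s9.png

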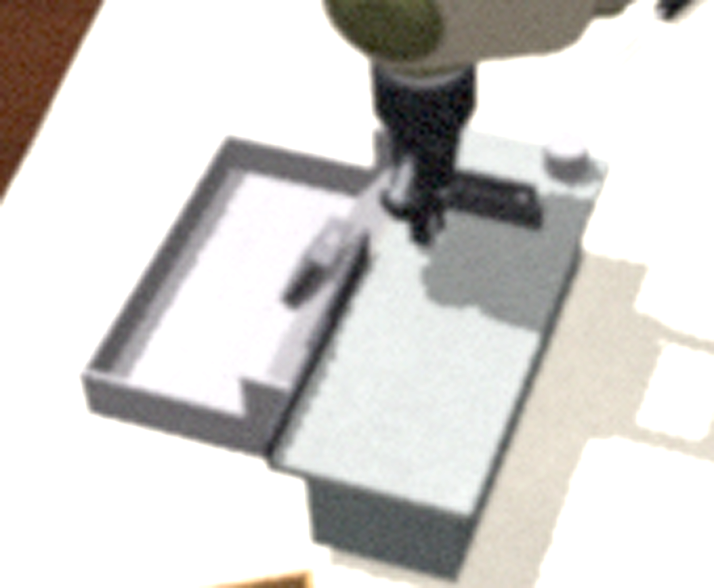

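The pack has dropped off the ledge and lies at the foot of the slope (side view, 320,260). I'll back the fingers out, lift, and check that it has settled.

Call:
{"api": "move_arm", "payload": {
  "deltas": [
    [1.2,[0,-0.5,0],0],
    [1.2,[0,-0.5,-0.5],0],
    [1.2,[0,0,-1.2],0],
    [1.2,[0,0,-1.5],0],
    [1.2,[0,0,-1.5],0],
    [1.2,[0,0,-1.5],0],
    [1.2,[0,0,-1.5],0],
    [1.2,[0,-1.5,0],0],
    [1.2,[0,-2,0],0],
    [1.2,[0,-2,0],0],
    [1.2,[0,-2,0],0],
    [1.2,[0,-2,0],0],
    [1.2,[0,-2,0],0],
    [1.2,[0,-2,0],0],
    [1.2,[0,-1,0],0],
    [1.2,[0,0,0],0],
    [1.2,[0,0,0],0],
    [1.2,[0,0,0],0]
  ]
}}

```text
time: 22.37
tool_pos: [0.42, 0.0385, 0.1896]
tcp_rot: [0.0, 0.75, 0.662, 0.0]
wrist_force: [0.8, -0.3, 0.1]
opening: 0.0114
```

```bash
python3 -c "
from h import*;from workcell import arm,snapshot
import pickle
st(arm.state())
B=lambda f,k:np.clip(1.8*cv2.resize(f,None,fx=k,fy=k,interpolation=2).astype(float),0,255).astype(np.uint8)
a=snapshot('side')
d=snapshot('top');cv2.imwrite('pics/ta.png',B(d['frame'][90:215,180:350],4.7))
e=snapshot('side');cv2.imwrite('pics/sa.png',B(e['frame'][150:290,160:330],4.2))
cv2.imwrite('pics/all.png',d['frame'])
pickle.dump(dict(top=d,side=e),open('sa.pkl','wb'))
print('motion',cv2.absdiff(cv2.GaussianBlur(a['frame'],(5,5),0),cv2.GaussianBlur(e['frame'],(5,5),0))[180:260,180:250].max())
o=pickle.load(open('s0.pkl','rb'))
"
```

```text
t 22.37 stand mm [-118.3  -30.3  189.6] toolx-stand 1.5698 tilt [ 0.001 -0.   ] F stand [ 0.84 -0.16  0.13] open 0.0114
motion 3
```

View pics/ta.png

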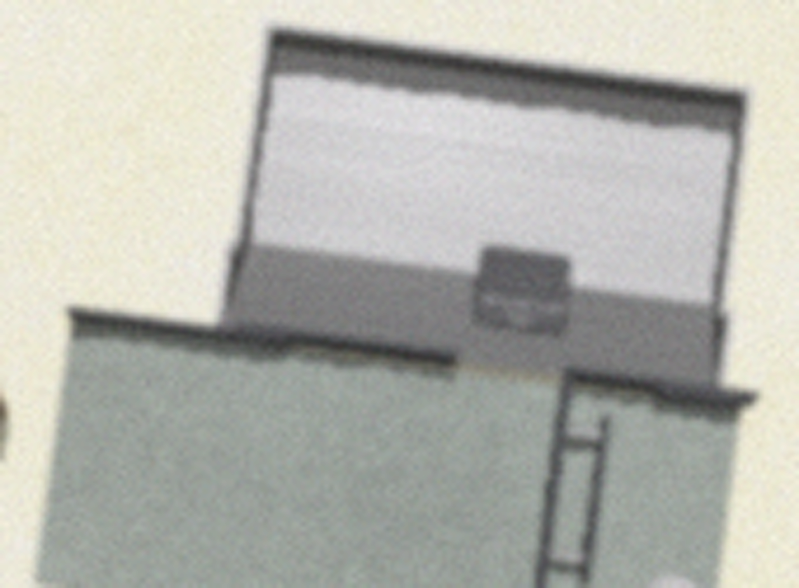

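View pics/sa.png

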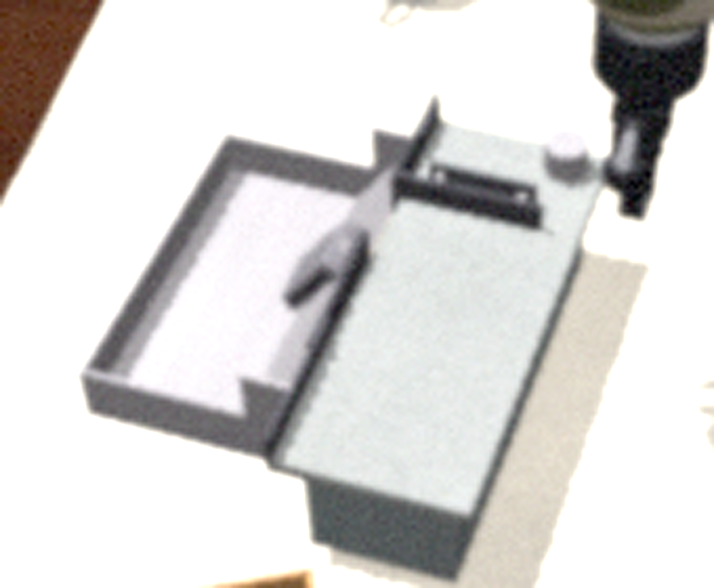

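View pics/all.png

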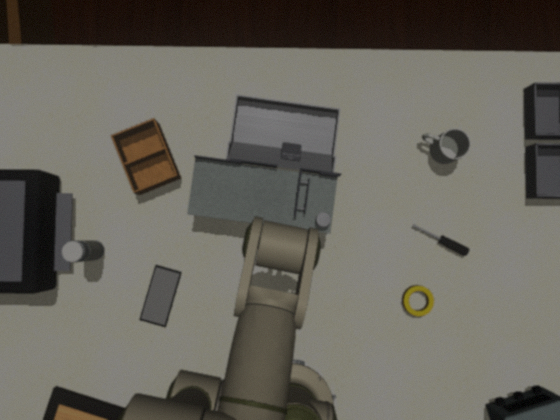

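```bash
python3 -c "
from h import*;import pickle
D=pickle.load(open('sa.pkl','rb'));d=D['top']
S=lambda w:np.round(1000*np.array([(w[:2]-O)@ex,(w[:2]-O)@ey]),1)
for n,u,v,z in[('low edge @10',525,248,.010),('low @20',525,248,.02),('slope foot L@10',250,247,.01),('top end of top face @70',522,300,.07),('upper end rear @65',520,330,.065),('upper @85',520,330,.085)]:
  print(n,S(ray(d,u/4.7+179.6,v/4.7+89.6,z)))
# two-view triangulation of pack's upper-left top corner and lower-left corner
def tri(t,s):
  P=[]
  for c in (D['top'],D['side']):
    f=210/np.tan(np.radians(c['fov_y'])/2);K=np.array([[f,0,c['cx']],[0,f,c['cy']],[0,0,1]]);P.append(K@np.c_[c['R'],c['t']])
  X=cv2.triangulatePoints(P[0],P[1],np.array(t,float),np.array(s,float)).ravel();X=X[:3]/X[3];return S(X),X[2]*1000
T=lambda u,v:(u/4.7+179.6,v/4.7+89.6)
Q=lambda u,v:(u/4.2+159.6,v/4.2+149.6)
print(tri(T(482,249),Q(287,296)),tri(T(473,300),Q(325,268)))
cv2.imwrite('pics/sb.png',np.clip(1.6*cv2.resize(D['side']['frame'][190:235,215:260],None,fx=13,fy=13,interpolation=2).astype(float),0,255).astype(np.uint8))
"
```

```text
low edge @10 [157.7 -33.3]
low @20 [155.8 -33.1]
slope foot L@10 [137.6 121.2]
top end of top face @70 [118. -34.]
upper end rear @65 [102.3 -35.1]
upper @85 [ 99.2 -34.6]
(array([148.6,  -9.4]), np.float64(31.23471424128704)) (array([112.6,  -7.7]), np.float64(76.77851314156185))
```

View pics/sb.png

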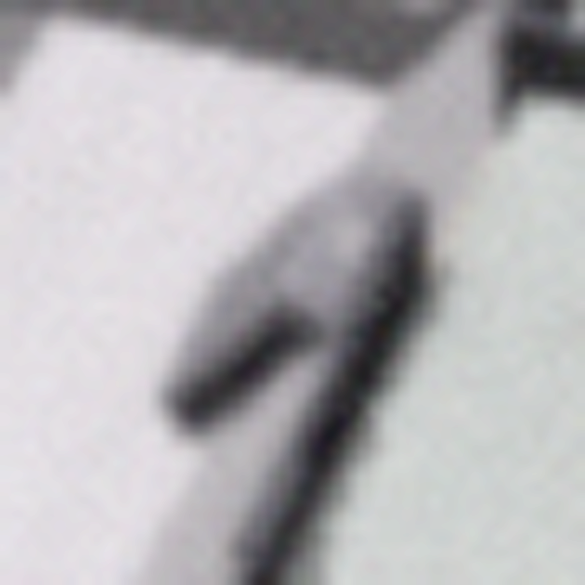

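The pack leans on the slope with its foot on the tray floor. Its low edge at x ≈ 156 and upper edge at x ≈ 118 mm match the expected geometry, so the centre is about x 129, y -34, z 45 mm. It shows no motion, the bystanders are in place and the gripper is clear.

```bash
python3 -c "
from workcell import sign_off
print(sign_off())"
```

```text
the job is handed in; nothing more can be done
None
```

The pack is at the bottom of the chute, leaning on the foot of the slope, and the job is handed in; `sign_off` gives no verdict.

**What I did:** I pushed the pack along the ledge with both finger sides until it sat flat against the stop. The opening's middle measured about y -31 mm of the stand. I then pushed the pack's near side through the opening, and it tipped off by itself.

**Forces:** The highest wrist force I read was about 5.7 N at the stop, and about 2–3 N elsewhere. These were readings at the end of each move, so brief peaks in between were not recorded.

**Last checks:**
- **Position:** The pack's centre is worked out at about x 129, y -34, z 45 mm in the stand's frame, inside the limits. This assumes it lies flat on the slope with its foot on the tray floor, and the top-view edges match that to a few mm. A rough two-view triangulation of its corners put the low edge about 12 mm higher and about 7 mm closer than the single-view estimate. I put that down to blurry corner picks; even on those corners the centre comes out at about 50 mm, still below 60 mm.
- **Motion:** Pictures taken 0.1 s apart showed no movement, and the arm was clear of everything.
- **Bystanders:** The tin, spray, phone, screwdriver, tape, mug and parts box looked unmoved by eye in the top view. I did not measure them.

It took about 22.5 s of the 56 s allowed.

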